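# Sweep loose screw plugs into the parts scoop

## Robot

A 6-joint arm with a two-finger parallel gripper is mounted at the origin on a cart in front of the work surface, level with it; the furniture and walls round the work are solid. World frame = base frame: x ahead of the robot, y to its left, z up, the work surface at z = 0. Lengths are in m, angles in rad, forces in N, time in s.
With the tool pointing down it reaches from about 0.375 to 0.975 m from the base axis. Payload 3.8 kg.
Tool frame: the origin (TCP) lies midway between the tips of the shut fingers; the grasp point (between the pads) lies 19 mm behind it; z points along the fingers, y is the line along which they close (so a half turn about z gives the same grasp; the last joint's range is limited). The gripper opens to 85 mm and grips with 20 to 120 N. Pads are 22 mm wide; open, the fingers measure 114 mm over their backs; the gripper's body (76 mm by 85 mm) begins 54 mm behind the grasp point. The pads swing forward as they close: fully open they stand 13 mm farther back than shut.
Start: joints at [1.12, 0.264, 1.604, -0, 1.274, -0.037], TCP at [0.271, 0.618, 0.209] pointing down, gripper open.
Joint ranges: [-2.63, 2.63], [-0.94, 2.18], [0.31, 2.57], [-1.31, 4.45], [0, 2.66], [-2.55, 2.55]. Speed limits (rad/s): [2.57, 2.57, 3.14, 3.14, 3.14, 3.14].

## Interface

Orientations are given as a rotation vector (axis times angle).
In Python, from workcell import bot, read_camera, camera_info, ticket gives the robot as it stands.
- The arm moves only by the tool servo_tool, never from a script. Its argument "targets" is a list of rows, each an object of numbers: "hand": the closure, from -1 (fully open) to 1 (shut); "x", "y", "z": the shift along the tool's x, y, z as a fraction of full scale; "roll": the turn about the tool's z as a fraction of full scale. In form: [{"hand": .., "x": .., "y": .., "z": .., "roll": ..}, ...]. A call has 1 to 10 rows; each row is the pose to reach, as a shift and turn from the pose commanded when the call began, along the tool's axes at that moment, turning the shorter way round; what a row does not reach only later rows make up. Full scale, the value 1, is 50 cm for a shift and 180 degrees for a turn. A row lasts 1/12 s, in which the tool goes at most 41.7 mm and 7.16 degrees, less where a joint would pass 70% of its speed; a pose out of reach is approached as far as the arm can. A call with a number of a shift or a turn outside -1 to 1 is refused whole. A call with a gripper value outside its range is refused whole. The fingers move at their own pace and stop on an object; "grip_force" is the grip in N (left out, the last holds). Time passes only in rows, so rows that repeat a pose let the fingers close. It gives the time, the measured TCP pose, the force, the opening and the grip force at its end, in the units of the state.
- bot.read_state(): the state, without advancing time (a new reading comes with each control period).
- read_camera(name): name is "scene" or "top"; returns the picture (480x640x3 uint8, red, green, blue); there is no depth.
- camera_info(name): a dict with "fx", "fy", "cx", "cy" (pixels), "eye" and "orientation" of the camera in the world. Camera axes: x right, y down, z forward; pixel columns grow to the right and rows downward; lengths in m; the calibration is good to about 2 mm. A picture is of the moment at which its call begins. camera_info takes no time and is no camera call.
- ticket.finish_job(): hands the job in; it is judged then, once.
The state is a dict: "time": time; "q": joint angles; "joint_vel": joint speeds; "joint_torque": joint torques, N m; "tool_pos": TCP position; "tcp_rot": TCP orientation; "wrist_force": force on the tool from outside, world axes, zero at the start; "torque": the same for the moment, N m; "width": opening from 0.0 (shut) to 1.0 (fully open); "grip_force": force on a finger pad.
Only numpy, scipy, OpenCV 4.12 (cv2) and the standard library are available. Lean on these libraries where they do the work, as an engineer would, in place of code of your own. Each camera call takes 0.05 s, during which the arm holds its last target. There are 200 camera calls.

## Task

Sweep the three brass screw plugs across the cart top with your fingertips, over the lip of the open-fronted steel scoop, until all three are right inside it. Only push them gently along the surface, do not pinch them or pick them up (it does not matter if one falls over), and leave the felt bob, the tub of O-rings, the loupe and the light brown manifold block where they stand.

Things in the scene. Friction and masses are not known exactly. Their poses are not given: they have to be found in the camera images.
- scoop: steel scoop fixed to the cart top, 200 mm wide (y), 128 mm long (x). Origin: on the cart top, mid-scoop; +x to the rear wall, -x out of the open mouth, which looks to the robot's left (+-15 deg). Ramped lip rises from z 0 at x -75 mm to 2.5 mm at x -55; flat floor on to the rear wall at x +50; inner depth 105. Side walls 3 mm thick, inner faces y +-95, from x -57; walls 29 mm high
- plug_a: brass screw plug that starts standing on its hexagon head, thread up: hexagon head 17 to 19 mm across and 7 mm high, thread 13 mm thick, 21 mm tall over all, about 20 g (mass varies). Origin: centre of its underside; z up along the thread.
- plug_b: brass screw plug that starts standing on its hexagon head, thread up: hexagon head 14 to 16 mm across and 7 mm high, thread about 10 mm thick, 25 mm tall over all, about 38 g (mass varies). Origin: centre of its underside; z up along the thread.
- plug_c: brass screw plug that starts standing on its hexagon head, thread up: hexagon head 18 to 22 mm across and 7 mm high, thread 14 mm thick, 19 mm tall over all, about 32 g (mass varies). Origin: centre of its underside; z up along the thread.
- plug_a_mid (a point): point on the plug's axis 10 mm from its underside, about its middle
- plug_b_mid (a point): point on the plug's axis 10 mm from its underside, about its middle
- plug_c_mid (a point): point on the plug's axis 10 mm from its underside, about its middle
- bob: off-white felt polishing bob, 24 mm across, with a thin metal shank upward, 47 mm tall, loose, among the plugs. Origin: centre of its underside. To be left alone
- tub: small round white tub with black O-rings, 45 mm across, 20 mm high, loose, beside the scoop on the robot's side. Origin: centre of its underside. To be left alone
- magnifier: small black eye loupe, 37 mm across, 26 mm high, loose, beside the scoop on the far side. Origin: centre of its underside. To be left alone
- block: light brown manifold block with round ports, 44 x 211 x 44 mm (x, y, z), loose, lying along the cart edge nearest the robot. The cart top is a flat pan between rails 6 mm high, whose inner edges run at about world x = 0.363 and 0.723, y = -0.278 and 0.182 m. Origin: centre of its underside. To be left alone
Things that resemble listed ones, but are neither listed nor needed, are in the scene too. Leave any orange or red look-alike of the plug_c alone.

How it is judged:
At the end, for the whole second after the job is handed in: all three plugs lie at rest inside the scoop: the middle of each is between the side walls and between the rear wall and 10 mm behind the inner end of the ramped lip (scoop x over -45 mm), and not stacked above the walls (x of plug_a_mid in the frame of scoop between -0.045 and 0.05 m and y of plug_a_mid in the frame of scoop between -0.095 and 0.095 m and z of each of plug_a_mid, plug_b_mid, plug_c_mid in the frame of scoop below 0.025 m and linear speed of each of plug_a, plug_b, plug_c below 0.02 m/s and x of plug_b_mid in the frame of scoop between -0.045 and 0.05 m and y of plug_b_mid in the frame of scoop between -0.095 and 0.095 m and x of plug_c_mid in the frame of scoop between -0.045 and 0.05 m and y of plug_c_mid in the frame of scoop between -0.095 and 0.095 m); the robot touches nothing.
It fails at once if a plug is lifted clear of the surface (height (world z) of any of plug_a_mid, plug_b_mid, plug_c_mid above 0.032 m).
It fails at once if a plug is pinched or crushed (over 15 N between it and the fingers) (contact force between any of plug_a, plug_b, plug_c and the fingers above 15 N).
It fails at once if the felt bob is shifted more than 15 mm or tipped over (distance of bob from where it was at the start of the episode above 0.015 m or angle between bob's own z axis and vertical above 0.4 rad).
It fails at once if the tub of O-rings or the loupe is shifted more than 15 mm or tipped over (distance of any of tub, magnifier from where it was at the start of the episode above 0.015 m or angle between any of tub, magnifier's own z axis and vertical above 0.4 rad).
It fails at once if the manifold block is shifted more than 15 mm or tipped over (distance of block from where it was at the start of the episode above 0.015 m or angle between block's own z axis and vertical above 0.4 rad).
It also fails if it takes over 58 s, if anything falls off the work surface, if the arm or the gripper's body presses on something with over 40 N, if the wrist force passes 120 N, or if a joint passes its speed limit or range.

## Working session

There is one attempt and no reset: what is moved stays moved. The work goes in short steps, Python scripts to look and compute and a tool call to move; the robot and the scene stay as the last step left them, time stands still between calls to the robot, and variables do not carry over. Pictures are saved under pics/ and viewed, at most 10 in all, crops included, and the job is handed in when it is done.

Besides the shell and the picture viewer there is one more tool, called after "Request:" in YAML: its name, and indented under it one key for each argument. servo_tool: Moves the arm, as the interface text tells. Its arguments: {"type":"object","properties":{"targets":{"type":"array"},"grip_force":{"type":"number"}},"required":["targets"]}

```bash
mkdir -p pics
python3 - <<'E'
from workcell import bot, read_camera, camera_info
import cv2
print(bot.read_state())
for n in("top","scene"):
    print(camera_info(n)); cv2.imwrite(f"pics/{n}0.png",read_camera(n)[:,:,::-1])
E
```

```text
{'time': 0.0, 'q': array([ 1.12010015e+00,  2.64792231e-01,  1.60537714e+00, -7.50774286e-06,
        1.27369407e+00, -3.68996321e-02]), 'joint_vel': array([ 0.00038912, -0.00024483,  0.00220188,  0.0011515 , -0.00010154,
       -0.00303212]), 'joint_torque': array([-1.36520925e-03, -5.15094709e+01, -3.67317080e+01,  9.25128688e-05,
        1.27866291e-02,  7.93375648e-06]), 'tool_pos': array([0.27107304, 0.61732528, 0.20803405]), 'tcp_rot': array([-0.64524771, -3.07406047,  0.00346359]), 'wrist_force': array([-0.78873027,  0.40871698,  0.13142602]), 'torque': array([-0.00231992, -0.05384234,  0.02691077]), 'grip_force': 0.0, 'width': 1.0003356635610199}
{'fx': 471.2868745426038, 'fy': 471.2868745426038, 'cx': 316.9351873407443, 'cy': 239.5292154885442, 'eye': array([ 0.38171003, -0.03537607,  0.88383877]), 'orientation': array([-2.14366124,  2.13885792, -0.1999291 ])}
{'fx': 582.1244083631764, 'fy': 582.1244083631764, 'cx': 314.0086878249942, 'cy': 239.03502021442344, 'eye': array([0.09422811, 0.50070073, 0.54833586]), 'orientation': array([-0.8323776 ,  2.41318979, -1.23051777])}
```

View pics/top0.png

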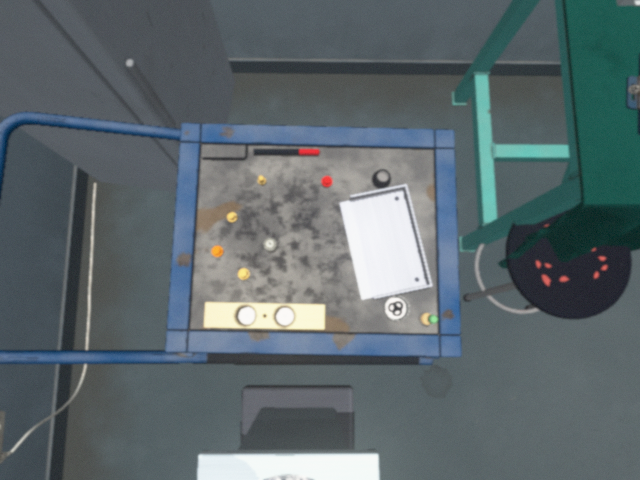

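View pics/scene0.png

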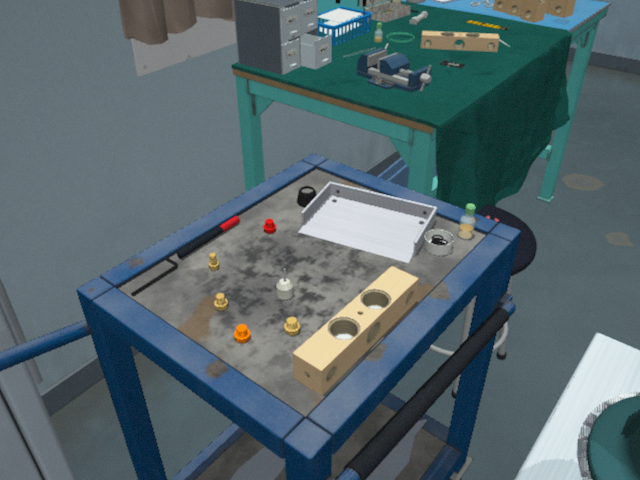

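The top view shows brass plugs at about (262,180), (232,217) and (244,274), the orange look-alike at (217,251), the red one at (326,181) and the bob at (270,244). The scoop mouth runs from (341,203) to (364,299), with the loupe at (381,178), the tub at (396,308), and the block along the bottom. Next I'll turn these pixels into positions.

```bash
cat > h.py <<'E'
from workcell import bot, read_camera, camera_info
import cv2, numpy as np
from scipy.spatial.transform import Rotation as R
def world(n,px,z):
    c=camera_info(n); px=np.atleast_2d(px).astype(float)
    d=np.c_[(px[:,0]-c['cx'])/c['fx'],(px[:,1]-c['cy'])/c['fy'],np.ones(len(px))]
    d=R.from_rotvec(c['orientation']).apply(d); e=np.array(c['eye'])
    return (e+d*((z-e[2])/d[:,2])[:,None])[:,:2]
def blobs(img,lo,hi,roi,amin=15):
    h=cv2.cvtColor(img,cv2.COLOR_RGB2HSV); m=cv2.inRange(h,lo,hi)
    k=np.zeros_like(m); k[roi[1]:roi[3],roi[0]:roi[2]]=255
    n,l,s,c=cv2.connectedComponentsWithStats(m&k)
    return [(c[i].round(1),s[i].tolist()) for i in range(1,n) if s[i][4]>=amin]
E
python3 - <<'E'
from h import *
im=cv2.imread("pics/top0.png")[:,:,::-1].copy()
for c,s in blobs(im,(8,90,100),(32,255,255),(195,145,437,300)): print(c,s,world("top",c,.01).round(4))
for n,p,z in [("bob",(270,244),.015),("red",(326,181),.01),("loupe",(381,178),.02),("tub",(396,308),.02)]: print(n,world("top",p,z).round(4))
print("scoop",world("top",[(341,203),(408,186),(430,287),(364,299)],[0.003,.029,.029,.003][0]).round(4))
print("block",world("top",[(204,303),(325,304),(325,329),(204,328)],.044).round(4))
b=im[140:340,185:445]; cv2.imwrite("pics/crop.png",cv2.resize(b[:,:,::-1],None,fx=3,fy=3,interpolation=cv2.INTER_CUBIC))
E
```

```text
[261.3 179.9] [258, 176, 8, 9, 56] [[0.6462 0.0561]]
[231.2 216.4] [226, 211, 11, 12, 97] [[0.5743 0.1115]]
[216.8 250.7] [211, 245, 13, 12, 124] [[0.5087 0.1362]]
[243.2 273.6] [238, 268, 11, 12, 107] [[0.466  0.0859]]
bob [[0.521  0.0369]]
red [[ 0.6448 -0.0681]]
loupe [[ 0.6484 -0.1726]]
tub [[ 0.403  -0.1946]]
scoop [[ 0.6032 -0.0971]
 [ 0.6378 -0.2275]
 [ 0.4424 -0.2626]
 [ 0.4199 -0.1385]]
block [[ 0.4107  0.1486]
 [ 0.4093 -0.0645]
 [ 0.3659 -0.0644]
 [ 0.3675  0.1468]]
```

View pics/crop.png

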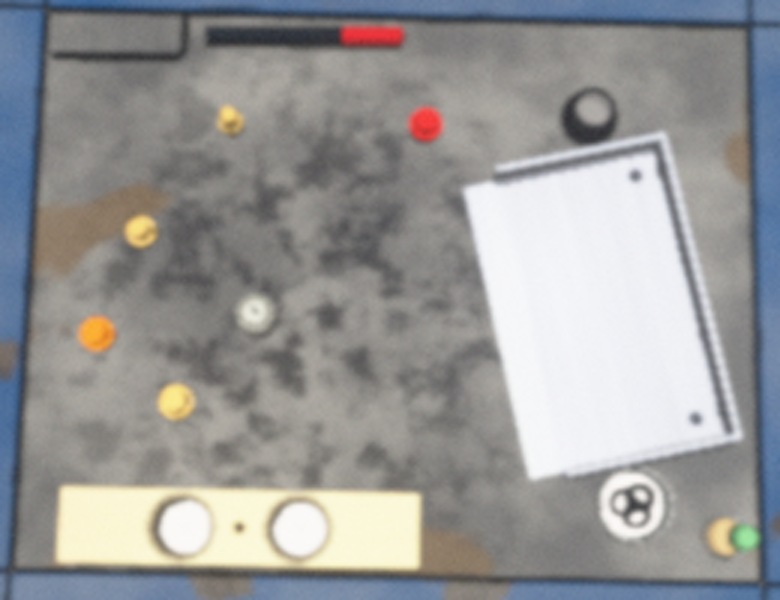

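```bash
cat >> h.py <<'E'
def plan(*wps):
    """waypoints (x,y,z,yaw_deg) -> tool-frame shifts (fraction of .5 m) and roll from the present pose"""
    s=bot.read_state(); r=R.from_rotvec(s['tcp_rot']); m=r.as_matrix()
    yaw=np.degrees(np.arctan2(m[1,1],m[0,1])); print("t",round(s['time'],2),"pos",s['tool_pos'].round(4),"yaw",yaw.round(1),"w",round(s['width'],3))
    for w in wps: print(((m.T@(np.array(w[:3])-s['tool_pos']))/.5).round(3),"roll",round((yaw-w[3])/180,4))
E
python3 - <<'E'
from h import *
plan((.5,.3,.2,0),(.659,.081,.15,-28))
print(world("top",[(340,202.3),(361.7,300)],0),world("top",[(406.7,184.3),(431.7,285.7)],.029))
E
```

```text
t 0.1 pos [0.2711 0.6174 0.2082] yaw 66.3 w 0.997
[-0.674 -0.397  0.017] roll 0.3683
[-1.142 -0.67   0.118] roll 0.5238
[[ 0.60536307 -0.09536446]
 [ 0.41820076 -0.13447813]] [[ 0.63355766 -0.21947104]
 [ 0.4429979  -0.25910171]]
```

Request:
servo_tool:
  targets:
    - {"hand": 0.85,"x": -0.67,"y": -0.4,"z": 0.017,"roll": 0.36}
    - {"hand": 0.85,"x": -0.67,"y": -0.4,"z": 0.017,"roll": 0.36}
    - {"hand": 0.85,"x": -0.67,"y": -0.4,"z": 0.017,"roll": 0.36}
    - {"hand": 0.85,"x": -0.67,"y": -0.4,"z": 0.017,"roll": 0.36}
    - {"hand": 0.85,"x": -0.67,"y": -0.4,"z": 0.017,"roll": 0.36}
    - {"hand": 0.85,"x": -0.67,"y": -0.4,"z": 0.017,"roll": 0.36}
    - {"hand": 0.85,"x": -0.67,"y": -0.4,"z": 0.017,"roll": 0.36}
    - {"hand": 0.85,"x": -0.67,"y": -0.4,"z": 0.017,"roll": 0.36}
    - {"hand": 0.85,"x": -0.67,"y": -0.4,"z": 0.017,"roll": 0.36}
    - {"hand": 0.85,"x": -0.67,"y": -0.4,"z": 0.017,"roll": 0.36}

```text
time: 0.93
tool_pos: [0.4999, 0.2956, 0.2003]
tcp_rot: [2.2, 2.239, -0.002]
wrist_force: [-0.3, 0.9, -1.1]
width: 0.077
grip_force: 0.0
```

```bash
python3 -c "
from h import *
plan((.659,.081,.1,-28))"
```

```text
t 0.93 pos [0.4999 0.2956 0.2003] yaw 1.0 w 0.077
[-0.434  0.311  0.202] roll 0.1612
```

Request:
servo_tool:
  targets:
    - {"hand": 0.85,"x": -0.434,"y": 0.311,"z": 0.2,"roll": 0.161}
    - {"hand": 0.85,"x": -0.434,"y": 0.311,"z": 0.2,"roll": 0.161}
    - {"hand": 0.85,"x": -0.434,"y": 0.311,"z": 0.2,"roll": 0.161}
    - {"hand": 0.85,"x": -0.434,"y": 0.311,"z": 0.2,"roll": 0.161}
    - {"hand": 0.85,"x": -0.434,"y": 0.311,"z": 0.2,"roll": 0.161}
    - {"hand": 0.85,"x": -0.434,"y": 0.311,"z": 0.2,"roll": 0.161}
    - {"hand": 0.85,"x": -0.434,"y": 0.311,"z": 0.2,"roll": 0.161}
    - {"hand": 0.85,"x": -0.434,"y": 0.311,"z": 0.2,"roll": 0.161}
    - {"hand": 0.85,"x": -0.434,"y": 0.311,"z": 0.2,"roll": 0.161}
    - {"hand": 0.85,"x": -0.434,"y": 0.311,"z": 0.2,"roll": 0.161}

```text
time: 1.77
tool_pos: [0.6582, 0.0875, 0.1003]
tcp_rot: [-2.685, -1.628, 0.002]
wrist_force: [-0.3, 0.5, -0.1]
width: 0.072
grip_force: 0.0
```

```bash
python3 -c "
from h import *
plan((.659,.081,.006,-28),(.539,-.145,.006,-28))"
```

```text
t 1.77 pos [0.6582 0.0875 0.1003] yaw -27.5 w 0.072
[-0.011  0.008  0.189] roll 0.0026
[-0.522  0.004  0.189] roll 0.0026
```

Request:
servo_tool:
  targets:
    - {"hand": 0.85,"x": 0,"y": 0,"z": 0,"roll": 0}
    - {"hand": 0.85,"x": 0,"y": 0,"z": 0.05,"roll": 0}
    - {"hand": 0.85,"x": 0,"y": 0,"z": 0.1,"roll": 0}
    - {"hand": 0.85,"x": 0,"y": 0,"z": 0.14,"roll": 0}
    - {"hand": 0.85,"x": 0,"y": 0,"z": 0.17,"roll": 0}
    - {"hand": 0.85,"x": 0,"y": 0,"z": 0.188,"roll": 0}
    - {"hand": 0.85,"x": 0,"y": 0,"z": 0.188,"roll": 0}

```text
time: 2.35
tool_pos: [0.6568, 0.0882, 0.0049]
tcp_rot: [-2.683, -1.631, 0.005]
wrist_force: [-0.4, -0.0, 0.2]
width: 0.074
grip_force: 0.0
```

```bash
python3 -c "
from h import *
plan((.659,.081,.006,-28),(.539,-.145,.006,-28))
im=read_camera('top'); cv2.imwrite('pics/c2.png',cv2.resize(im[140:340,185:445,::-1],None,fx=3,fy=3,interpolation=cv2.INTER_CUBIC))"
```

```text
t 2.35 pos [0.6568 0.0882 0.0049] yaw -27.4 w 0.074
[-0.011  0.011 -0.002] roll 0.0033
[-0.522  0.006 -0.001] roll 0.0033
```

View pics/c2.png

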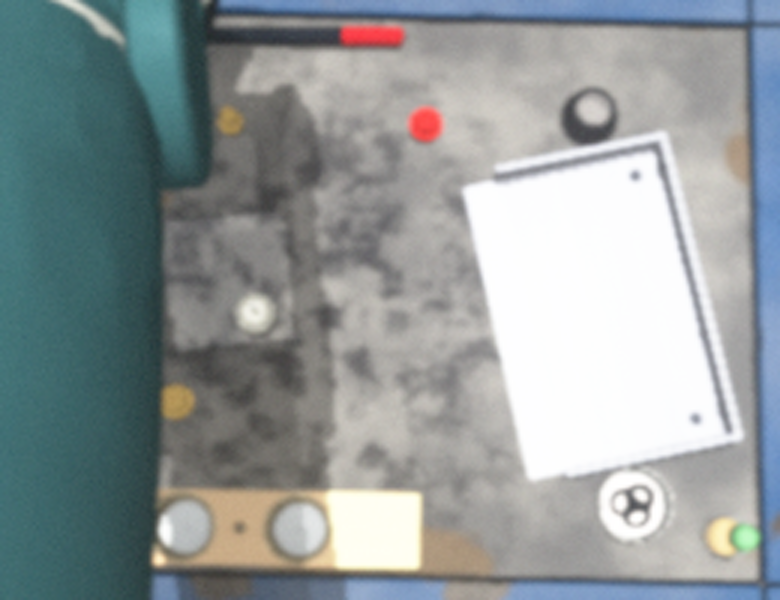

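The view shows the plug at crop (230,120) untouched, with the hand behind it. Everything else is in place, so I'll start the push slowly.

Request:
servo_tool:
  targets:
    - {"hand": 0.85,"x": 0,"y": 0.011,"z": -0.002,"roll": 0.003}
    - {"hand": 0.85,"x": -0.012,"y": 0.011,"z": -0.002,"roll": 0.003}
    - {"hand": 0.85,"x": -0.02,"y": 0.011,"z": -0.002,"roll": 0.003}
    - {"hand": 0.85,"x": -0.027,"y": 0.011,"z": -0.002,"roll": 0.003}
    - {"hand": 0.85,"x": -0.034,"y": 0.011,"z": -0.002,"roll": 0.003}
    - {"hand": 0.85,"x": -0.043,"y": 0.011,"z": -0.002,"roll": 0.003}
    - {"hand": 0.85,"x": -0.055,"y": 0.011,"z": -0.002,"roll": 0.003}
    - {"hand": 0.85,"x": -0.07,"y": 0.011,"z": -0.002,"roll": 0.003}
    - {"hand": 0.85,"x": -0.085,"y": 0.011,"z": -0.002,"roll": 0.003}
    - {"hand": 0.85,"x": -0.1,"y": 0.011,"z": -0.002,"roll": 0.003}

```text
time: 3.23
tool_pos: [0.64, 0.0396, 0.0078]
tcp_rot: [-2.693, -1.617, 0.001]
wrist_force: [0.0, -0.1, 0.1]
width: 0.074
grip_force: 0.0
```

```bash
python3 -c "
from h import *
plan((.539,-.145,.006,-28))
im=read_camera('top'); cv2.imwrite('pics/c3.png',cv2.resize(im[140:340,185:445,::-1],None,fx=3,fy=3,interpolation=cv2.INTER_CUBIC))
for c,s in blobs(im,(8,80,70),(32,255,255),(195,145,437,300),8): print(c,s,world('top',c,.01).round(4))"
```

```text
t 3.23 pos [0.64   0.0396 0.0078] yaw -28.0 w 0.074
[-0.421 -0.005  0.004] roll -0.0002
```

```bash
python3 -c "
from h import *
im=read_camera('scene'); a=cv2.imread('pics/c3.png')[:, :420]; b=cv2.resize(im[170:400,120:480,::-1],(780,498))
cv2.imwrite('pics/c4.png',np.hstack([cv2.resize(a,(280,400)),cv2.resize(b,(520,400))]))"
```

```text
(no output)
```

View pics/c4.png

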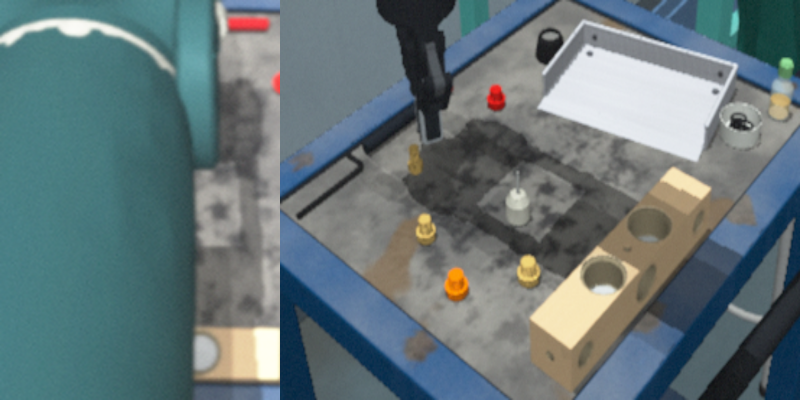

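The scene crop shows plug_b still standing at crop (414,158) and unmoved, with the fingers at (430,138). They seem to have passed beside it, so I'll check the geometry with both cameras.

```bash
python3 -c "
from h import *
im=cv2.imread('pics/scene0.png')[:,:,::-1].copy()
for c,s in blobs(im,(8,90,100),(32,255,255),(150,215,305,345)): 
  b=(s[0]+s[2]/2,s[1]+s[3]); print(c,s,'mid',world('scene',c,.011).round(4),'bottom',world('scene',b,0).round(4))
print('tip',world('scene',[(223.8,249)],.008))
c=camera_info('scene'); r=R.from_rotvec(c['orientation'])
for p in [(.64,.0396,.008),(.6462,.0561,.0),(.6462,.0561,.025)]:
  v=r.inv().apply(np.array(p)-c['eye']); print(p,v[0]/v[2]*c['fx']+c['cx'],v[1]/v[2]*c['fy']+c['cy'])
s=cv2.imread('pics/scene0.png');n=read_camera('scene')[:,:,::-1]
cv2.imwrite('pics/c5.png',np.hstack([cv2.resize(x[200:300,180:260],(400,500),interpolation=cv2.INTER_CUBIC) for x in (s,n)]))
"
```

```text
[212.9 261.6] [209, 253, 10, 17, 128] mid [[0.6445 0.057 ]] bottom [[0.6395 0.0612]]
[220.2 301.7] [214, 293, 14, 18, 197] mid [[0.571  0.1134]] bottom [[0.5661 0.1182]]
[291.5 326. ] [284, 317, 16, 19, 231] mid [[0.4629 0.0895]] bottom [[0.4579 0.0948]]
[241.8 333.4] [234, 324, 17, 20, 261] mid [[0.5049 0.1392]] bottom [[0.4992 0.145 ]]
tip [[0.65741481 0.02197468]]
(0.64, 0.0396, 0.008) 223.5601905365448 258.6882757893
(0.6462, 0.0561, 0.0) 213.37574341125813 266.6133988186783
(0.6462, 0.0561, 0.025) 211.53080894830214 253.46928682719462
```

View pics/c5.png

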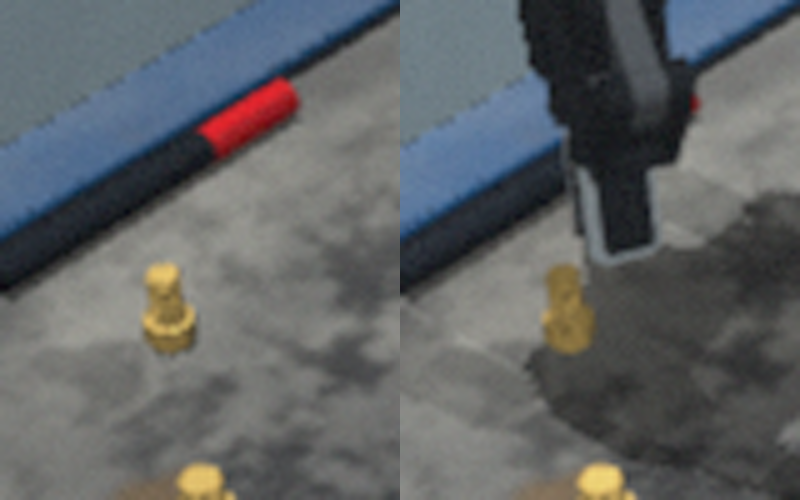

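Both cameras agree on plug_b at about (0.645, 0.057). The fingertips in the image sit roughly 18 mm higher than the TCP reading implies, so they passed over the plug. I'll go back behind it and find the true height by descending slowly.

Request:
servo_tool:
  targets:
    - {"hand": 0.85,"x": 0,"y": 0,"z": -0.04,"roll": 0}
    - {"hand": 0.85,"x": 0.05,"y": -0.004,"z": -0.05,"roll": 0}
    - {"hand": 0.85,"x": 0.1,"y": -0.004,"z": -0.05,"roll": 0}
    - {"hand": 0.85,"x": 0.1,"y": -0.004,"z": -0.02,"roll": 0}
    - {"hand": 0.85,"x": 0.1,"y": -0.004,"z": 0,"roll": 0}
    - {"hand": 0.85,"x": 0.1,"y": -0.004,"z": 0.004,"roll": 0}
    - {"hand": 0.85,"x": 0.1,"y": -0.004,"z": 0.008,"roll": 0}
    - {"hand": 0.85,"x": 0.1,"y": -0.004,"z": 0.01,"roll": 0}

```text
time: 4.05
tool_pos: [0.6611, 0.0848, 0.0016]
tcp_rot: [-2.693, -1.616, 0.004]
wrist_force: [-0.9, 0.3, -0.0]
width: 0.076
grip_force: 0.0
```

```bash
python3 -c "
from h import *
plan((.539,-.145,.006,-28))
n=read_camera('scene')[:,:,::-1]
cv2.imwrite('pics/c6.png',cv2.resize(n[200:300,180:260],(480,600),interpolation=cv2.INTER_CUBIC))
c=camera_info('scene'); r=R.from_rotvec(c['orientation']);t=bot.read_state()['tool_pos']
for d in (0,.01,.02,.03):
  v=r.inv().apply(t+[0,0,d]-c['eye']); print(d,v[0]/v[2]*c['fx']+c['cx'],v[1]/v[2]*c['fy']+c['cy'])
"
```

```text
t 4.05 pos [0.6611 0.0848 0.0016] yaw -28.1 w 0.076
[-0.52   0.001 -0.008] roll -0.0004
0 192.10770854531478 271.146631625602
0.01 191.22350240657366 265.90259707742774
0.02 190.32725475477676 260.5871469308877
0.03 189.41871792347524 255.19881233007024
```

View pics/c6.png

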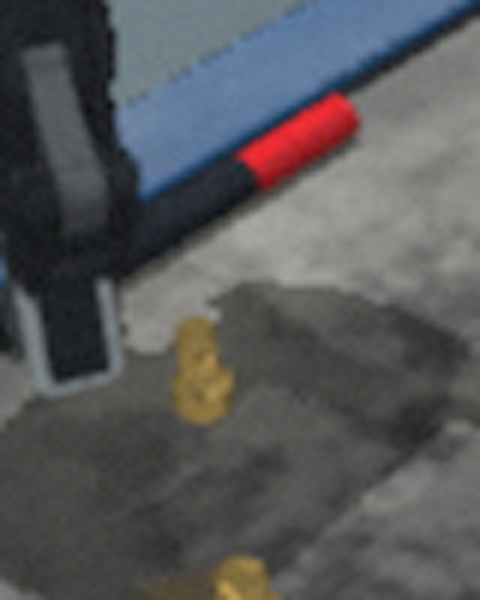

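The fingertip bottom is at about (193.5,266), some 15 mm above the reported TCP, and the plug hasn't moved. I'll descend in small steps and watch the force.

Request:
servo_tool:
  targets:
    - {"hand": 0.85,"x": 0,"y": 0,"z": 0.006,"roll": 0}
    - {"hand": 0.85,"x": 0,"y": 0,"z": 0.012,"roll": 0}
    - {"hand": 0.85,"x": 0,"y": 0,"z": 0.016,"roll": 0}
    - {"hand": 0.85,"x": 0,"y": 0,"z": 0.018,"roll": 0}
    - {"hand": 0.85,"x": 0,"y": 0,"z": 0.018,"roll": 0}

```text
time: 4.52
tool_pos: [0.6621, 0.0854, -0.0064]
tcp_rot: [-2.693, -1.617, 0.001]
wrist_force: [-0.7, 0.5, 0.4]
width: 0.072
grip_force: 0.0
```

Request:
servo_tool:
  targets:
    - {"hand": 0.85,"x": 0,"y": 0,"z": 0.003,"roll": 0}
    - {"hand": 0.85,"x": 0,"y": 0,"z": 0.006,"roll": 0}
    - {"hand": 0.85,"x": 0,"y": 0,"z": 0.006,"roll": 0}

```text
time: 4.77
tool_pos: [0.6621, 0.0855, -0.0094]
tcp_rot: [-2.693, -1.617, 0.001]
wrist_force: [0.3, 0.2, 0.3]
width: 0.07
grip_force: 0.0
```

Request:
servo_tool:
  targets:
    - {"hand": 0.85,"x": 0,"y": 0,"z": 0.003,"roll": 0}
    - {"hand": 0.85,"x": 0,"y": 0,"z": 0.006,"roll": 0}
    - {"hand": 0.85,"x": 0,"y": 0,"z": 0.006,"roll": 0}

```text
time: 5.02
tool_pos: [0.6621, 0.0855, -0.0125]
tcp_rot: [-2.693, -1.617, 0.001]
wrist_force: [-0.1, 0.3, 0.3]
width: 0.075
grip_force: 0.0
```

```bash
python3 -c "
from h import *
plan((.539,-.145,-.011,-28))
n=read_camera('scene')[:,:,::-1]
cv2.imwrite('pics/c7.png',cv2.resize(n[200:300,180:260],(480,600),interpolation=cv2.INTER_CUBIC))"
```

```text
t 5.02 pos [ 0.6621  0.0855 -0.0125] yaw -28.0 w 0.075
[-0.523 -0.001 -0.003] roll -0.0001
```

View pics/c7.png

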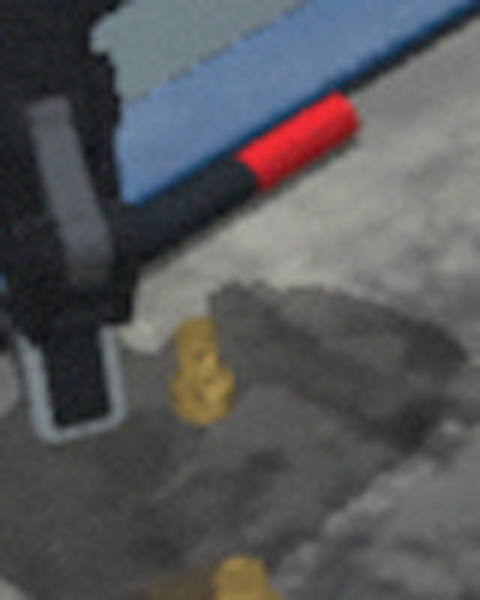

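The fingertip bottom is now at about (194,273), only a few mm off the surface. I'll touch down lightly to calibrate.

Request:
servo_tool:
  targets:
    - {"hand": 0.85,"x": 0,"y": 0,"z": 0.003,"roll": 0}
    - {"hand": 0.85,"x": 0,"y": 0,"z": 0.004,"roll": 0}
    - {"hand": 0.85,"x": 0,"y": 0,"z": 0.004,"roll": 0}

```text
time: 5.32
tool_pos: [0.6622, 0.0855, -0.0143]
tcp_rot: [-2.693, -1.617, 0.0]
wrist_force: [-0.2, 0.2, -0.4]
width: 0.075
grip_force: 0.0
```

Request:
servo_tool:
  targets:
    - {"hand": 0.85,"x": 0,"y": 0,"z": 0.003,"roll": 0}
    - {"hand": 0.85,"x": 0,"y": 0,"z": 0.004,"roll": 0}
    - {"hand": 0.85,"x": 0,"y": 0,"z": 0.004,"roll": 0}

```text
time: 5.57
tool_pos: [0.6622, 0.0855, -0.0164]
tcp_rot: [-2.693, -1.617, 0.001]
wrist_force: [0.1, 0.7, 0.2]
width: 0.077
grip_force: 0.0
```

Request:
servo_tool:
  targets:
    - {"hand": 0.85,"x": 0,"y": 0,"z": 0.003,"roll": 0}
    - {"hand": 0.85,"x": 0,"y": 0,"z": 0.004,"roll": 0}
    - {"hand": 0.85,"x": 0,"y": 0,"z": 0.004,"roll": 0}

```text
time: 5.82
tool_pos: [0.6622, 0.0855, -0.0183]
tcp_rot: [-2.693, -1.617, 0.001]
wrist_force: [-0.1, -0.9, -0.0]
width: 0.077
grip_force: 0.0
```

Request:
servo_tool:
  targets:
    - {"hand": 0.85,"x": 0,"y": 0,"z": 0.002,"roll": 0}
    - {"hand": 0.85,"x": 0,"y": 0,"z": 0.003,"roll": 0}
    - {"hand": 0.85,"x": 0,"y": 0,"z": 0.003,"roll": 0}

```text
time: 6.07
tool_pos: [0.6622, 0.0855, -0.0198]
tcp_rot: [-2.693, -1.617, 0.0]
wrist_force: [0.4, -0.1, 0.0]
width: 0.079
grip_force: 0.0
```

Request:
servo_tool:
  targets:
    - {"hand": 0.85,"x": 0,"y": 0,"z": 0.002,"roll": 0}
    - {"hand": 0.85,"x": 0,"y": 0,"z": 0.003,"roll": 0}
    - {"hand": 0.85,"x": 0,"y": 0,"z": 0.003,"roll": 0}

```text
time: 6.32
tool_pos: [0.6622, 0.0855, -0.0213]
tcp_rot: [-2.693, -1.617, 0.0]
wrist_force: [0.3, 0.3, 0.5]
width: 0.074
grip_force: 0.0
```

Request:
servo_tool:
  targets:
    - {"hand": 0.85,"x": 0,"y": 0,"z": 0.002,"roll": 0}
    - {"hand": 0.85,"x": 0,"y": 0,"z": 0.003,"roll": 0}
    - {"hand": 0.85,"x": 0,"y": 0,"z": 0.003,"roll": 0}

```text
time: 6.57
tool_pos: [0.6624, 0.0855, -0.0216]
tcp_rot: [-2.693, -1.617, 0.0]
wrist_force: [-2.7, -0.2, 5.7]
width: 0.075
grip_force: 2.9
```

```bash
python3 -c "
from h import *
plan((.539,-.145,-.011,-28))
n=read_camera('scene')[:,:,::-1]
cv2.imwrite('pics/c8.png',cv2.resize(n[200:300,180:260],(480,600),interpolation=cv2.INTER_CUBIC))"
```

```text
t 6.57 pos [ 0.6624  0.0855 -0.0216] yaw -28.0 w 0.075
[-0.523 -0.001 -0.021] roll -0.0001
```

View pics/c8.png

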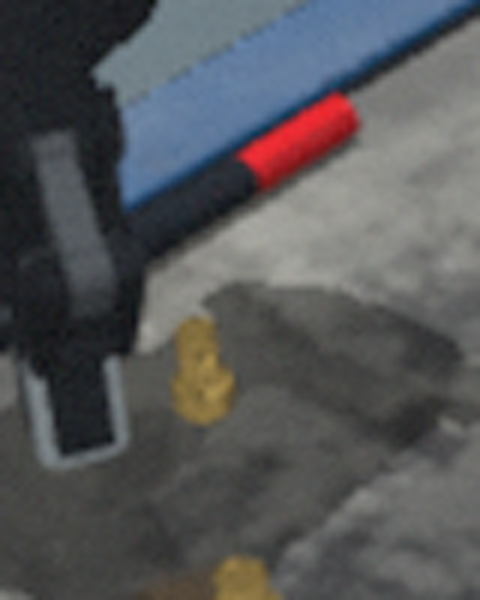

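Contact with the surface comes at a TCP reading of about -0.0213, so for tips 5 mm up I use -0.0165. I'll start the push with plug_b about 34 mm ahead and no sideways offset.

Request:
servo_tool:
  targets:
    - {"hand": 0.85,"x": 0,"y": 0,"z": -0.012,"roll": 0}
    - {"hand": 0.85,"x": -0.01,"y": -0.002,"z": -0.012,"roll": 0}
    - {"hand": 0.85,"x": -0.02,"y": -0.002,"z": -0.012,"roll": 0}
    - {"hand": 0.85,"x": -0.026,"y": -0.002,"z": -0.012,"roll": 0}
    - {"hand": 0.85,"x": -0.032,"y": -0.002,"z": -0.012,"roll": 0}
    - {"hand": 0.85,"x": -0.038,"y": -0.002,"z": -0.012,"roll": 0}
    - {"hand": 0.85,"x": -0.045,"y": -0.002,"z": -0.012,"roll": 0}
    - {"hand": 0.85,"x": -0.055,"y": -0.002,"z": -0.012,"roll": 0}
    - {"hand": 0.85,"x": -0.067,"y": -0.002,"z": -0.012,"roll": 0}
    - {"hand": 0.85,"x": -0.08,"y": -0.002,"z": -0.012,"roll": 0}

```text
time: 7.45
tool_pos: [0.6424, 0.0502, -0.0166]
tcp_rot: [2.693, 1.618, -0.0]
wrist_force: [0.0, 0.1, 0.2]
width: 0.075
grip_force: 0.1
```

```bash
python3 -c "
from h import *
plan((.528,-.168,-.0165,-28))
im=read_camera('scene')
for c,s in blobs(im,(8,60,50),(32,255,255),(170,190,305,345),8): print(c,s,'mid',world('scene',c,.011).round(4))"
```

```text
t 7.45 pos [ 0.6424  0.0502 -0.0166] yaw -28.0 w 0.075
[-0.493  0.003 -0.   ] roll -0.0001
[229.5 258.3] [226, 249, 9, 18, 104] mid [[0.6305 0.036 ]]
[204.  315.4] [179, 292, 49, 50, 984] mid [[0.5684 0.1459]]
[291.7 325.9] [284, 316, 17, 20, 261] mid [[0.4628 0.0892]]
[241.8 333.4] [233, 323, 18, 21, 278] mid [[0.5049 0.1392]]
```

Plug_b is now moving ahead of the fingers, so I'll keep going.

Request:
servo_tool:
  targets:
    - {"hand": 0.85,"x": -0.014,"y": 0,"z": 0,"roll": 0}
    - {"hand": 0.85,"x": -0.029,"y": 0,"z": 0,"roll": 0}
    - {"hand": 0.85,"x": -0.045,"y": 0,"z": 0,"roll": 0}
    - {"hand": 0.85,"x": -0.061,"y": 0,"z": 0,"roll": 0}
    - {"hand": 0.85,"x": -0.077,"y": 0,"z": 0,"roll": 0}
    - {"hand": 0.85,"x": -0.093,"y": 0,"z": 0,"roll": 0}
    - {"hand": 0.85,"x": -0.109,"y": 0,"z": 0,"roll": 0}
    - {"hand": 0.85,"x": -0.125,"y": 0,"z": 0,"roll": 0}
    - {"hand": 0.85,"x": -0.141,"y": 0,"z": 0,"roll": 0}
    - {"hand": 0.85,"x": -0.157,"y": 0,"z": 0,"roll": 0}

```text
time: 8.33
tool_pos: [0.6054, -0.0194, -0.0166]
tcp_rot: [2.693, 1.617, 0.0]
wrist_force: [-0.8, 0.2, -0.1]
width: 0.075
grip_force: 0.2
```

```bash
python3 -c "
from h import *
plan((.528,-.168,-.0165,-28))
im=read_camera('scene')
for c,s in blobs(im,(8,60,50),(32,255,255),(225,190,360,290),8): print(c,s,'mid',world('scene',c,.011).round(4))"
```

```text
t 8.33 pos [ 0.6054 -0.0194 -0.0166] yaw -28.0 w 0.075
[-0.335  0.003 -0.   ] roll -0.0002
[278.5 245.7] [275, 236, 8, 18, 91] mid [[ 0.5929 -0.0335]]
```

Request:
servo_tool:
  targets:
    - {"hand": 0.85,"x": -0.016,"y": 0,"z": 0,"roll": 0}
    - {"hand": 0.85,"x": -0.032,"y": 0,"z": 0,"roll": 0}
    - {"hand": 0.85,"x": -0.048,"y": 0,"z": 0,"roll": 0}
    - {"hand": 0.85,"x": -0.064,"y": 0,"z": 0,"roll": 0}
    - {"hand": 0.85,"x": -0.08,"y": 0,"z": 0,"roll": 0}
    - {"hand": 0.85,"x": -0.096,"y": 0,"z": 0,"roll": 0}
    - {"hand": 0.85,"x": -0.112,"y": 0,"z": 0,"roll": 0}
    - {"hand": 0.85,"x": -0.128,"y": 0,"z": 0,"roll": 0}
    - {"hand": 0.85,"x": -0.144,"y": 0,"z": 0,"roll": 0}
    - {"hand": 0.85,"x": -0.16,"y": 0,"z": 0,"roll": 0}

```text
time: 9.22
tool_pos: [0.5678, -0.0899, -0.0166]
tcp_rot: [-2.693, -1.617, -0.0]
wrist_force: [1.1, 1.1, 0.7]
width: 0.072
grip_force: 0.8
```

```bash
python3 -c "
from h import *
plan((.528,-.168,-.0165,-28))
im=read_camera('scene')
for c,s in blobs(im,(8,60,50),(32,255,255),(270,180,430,270),8): print(c,s,'mid',world('scene',c,.011).round(4))"
```

```text
t 9.22 pos [ 0.5678 -0.0899 -0.0166] yaw -28.0 w 0.072
[-0.175  0.003 -0.   ] roll -0.0002
[350.2 183.6] [346, 182, 11, 4, 24] mid [[ 0.6149 -0.2564]]
[324.6 233.3] [322, 224, 6, 18, 71] mid [[ 0.5565 -0.1038]]
[392.9 268.1] [388, 266, 12, 4, 28] mid [[ 0.4227 -0.0946]]
```

Request:
servo_tool:
  targets:
    - {"hand": 0.85,"x": -0.014,"y": 0,"z": -0.001,"roll": 0}
    - {"hand": 0.85,"x": -0.028,"y": 0,"z": -0.002,"roll": 0}
    - {"hand": 0.85,"x": -0.042,"y": 0,"z": -0.002,"roll": 0}
    - {"hand": 0.85,"x": -0.058,"y": 0,"z": -0.002,"roll": 0}
    - {"hand": 0.85,"x": -0.074,"y": 0,"z": -0.002,"roll": 0}
    - {"hand": 0.85,"x": -0.09,"y": 0,"z": -0.002,"roll": 0}
    - {"hand": 0.85,"x": -0.106,"y": 0,"z": -0.002,"roll": 0}
    - {"hand": 0.85,"x": -0.122,"y": 0,"z": -0.002,"roll": 0}
    - {"hand": 0.85,"x": -0.136,"y": 0,"z": -0.002,"roll": 0}
    - {"hand": 0.85,"x": -0.15,"y": 0,"z": -0.002,"roll": 0}

```text
time: 10.1
tool_pos: [0.5332, -0.1562, -0.0151]
tcp_rot: [2.693, 1.617, 0.002]
wrist_force: [2.1, 2.5, 5.9]
width: 0.074
grip_force: 3.0
```

```bash
python3 -c "
from h import *
plan((.528,-.168,-.0165,-28))
im=read_camera('scene')
for c,s in blobs(im,(8,60,50),(32,255,255),(305,190,430,260),8): print(c,s,'mid',world('scene',c,.011).round(4))"
```

```text
t 10.1 pos [ 0.5332 -0.1562 -0.0151] yaw -28.1 w 0.074
[-0.026  0.002  0.003] roll -0.0003
[366.2 221.4] [364, 213, 5, 16, 54] mid [[ 0.5229 -0.1725]]
```

Plug_b is now at about (0.523,-0.173), scoop x about -18 mm. The fingers graze the scoop floor, so I'll nudge a little further with the tips slightly raised and then retreat.

Request:
servo_tool:
  targets:
    - {"hand": 0.85,"x": 0,"y": 0,"z": -0.004,"roll": 0}
    - {"hand": 0.85,"x": -0.01,"y": 0,"z": -0.004,"roll": 0}
    - {"hand": 0.85,"x": -0.02,"y": 0,"z": -0.004,"roll": 0}
    - {"hand": 0.85,"x": -0.026,"y": 0,"z": -0.004,"roll": 0}
    - {"hand": 0.85,"x": -0.01,"y": 0,"z": -0.004,"roll": 0}
    - {"hand": 0.85,"x": 0.02,"y": 0,"z": -0.01,"roll": 0}
    - {"hand": 0.85,"x": 0.06,"y": 0,"z": -0.06,"roll": 0}
    - {"hand": 0.85,"x": 0.1,"y": 0,"z": -0.13,"roll": 0}
    - {"hand": 0.85,"x": 0.16,"y": 0,"z": -0.2,"roll": 0}
    - {"hand": 0.85,"x": 0.24,"y": 0,"z": -0.2,"roll": 0}

```text
time: 10.98
tool_pos: [0.5927, -0.0517, 0.0906]
tcp_rot: [2.689, 1.611, 0.01]
wrist_force: [2.6, -0.8, 0.9]
width: 0.076
grip_force: 0.0
```

```bash
python3 -c "
from h import *
plan((.5725,.152,.06,0))"
```

```text
t 10.98 pos [ 0.5927 -0.0517  0.0906] yaw -28.2 w 0.076
[ 0.34  -0.228  0.06 ] roll -0.1564
```

Request:
servo_tool:
  targets:
    - {"hand": 0.85,"x": 0.34,"y": -0.228,"z": 0,"roll": -0.156}
    - {"hand": 0.85,"x": 0.34,"y": -0.228,"z": 0,"roll": -0.156}
    - {"hand": 0.85,"x": 0.34,"y": -0.228,"z": 0,"roll": -0.156}
    - {"hand": 0.85,"x": 0.34,"y": -0.228,"z": 0,"roll": -0.156}
    - {"hand": 0.85,"x": 0.34,"y": -0.228,"z": 0,"roll": -0.156}
    - {"hand": 0.85,"x": 0.34,"y": -0.228,"z": 0,"roll": -0.156}
    - {"hand": 0.85,"x": 0.34,"y": -0.228,"z": 0.02,"roll": -0.156}
    - {"hand": 0.85,"x": 0.34,"y": -0.228,"z": 0.04,"roll": -0.156}

```text
time: 11.65
tool_pos: [0.5681, 0.1532, 0.0638]
tcp_rot: [2.218, 2.223, 0.0]
wrist_force: [-0.1, -0.7, 0.1]
width: 0.073
grip_force: 0.0
```

```bash
python3 -c "
from h import *
plan((.5725,.147,-.0165,0),(.575,-.155,-.0165,0))
im=read_camera('scene')
for c,s in blobs(im,(8,80,80),(32,255,255),(170,190,430,345),15): print(c,s,'mid',world('scene',c,.011).round(4))"
```

```text
t 11.65 pos [0.5681 0.1532 0.0638] yaw 0.1 w 0.073
[-0.012  0.009  0.161] roll 0.0007
[-0.616  0.012  0.161] roll 0.0007
[372.  219.6] [368, 212, 9, 15, 97] mid [[ 0.5183 -0.1827]]
[367.4 320.7] [311, 279, 107, 66, 1408] mid [[0.3901 0.0205]]
[220.1 302. ] [213, 293, 15, 18, 209] mid [[0.5707 0.1139]]
[291.7 325.8] [284, 316, 17, 20, 247] mid [[0.4629 0.089 ]]
[241.8 333.5] [233, 323, 18, 21, 272] mid [[0.5047 0.1393]]
```

Plug_b rests at (0.518,-0.183), well inside. Next I descend behind the second plug.

Request:
servo_tool:
  targets:
    - {"hand": 0.85,"x": -0.006,"y": 0.009,"z": 0.05,"roll": 0}
    - {"hand": 0.85,"x": -0.006,"y": 0.009,"z": 0.1,"roll": 0}
    - {"hand": 0.85,"x": -0.006,"y": 0.009,"z": 0.135,"roll": 0}
    - {"hand": 0.85,"x": -0.006,"y": 0.009,"z": 0.155,"roll": 0}
    - {"hand": 0.85,"x": -0.006,"y": 0.009,"z": 0.16,"roll": 0}
    - {"hand": 0.85,"x": -0.006,"y": 0.009,"z": 0.16,"roll": 0}

```text
time: 12.2
tool_pos: [0.5715, 0.1486, -0.0171]
tcp_rot: [-2.221, -2.22, 0.004]
wrist_force: [-0.5, -0.2, 0.1]
width: 0.075
grip_force: 0.0
```

```bash
python3 -c "
from h import *
plan((.5725,.1125,-.0165,0),(.575,-.155,-.0165,0))"
```

```text
t 12.2 pos [ 0.5715  0.1486 -0.0171] yaw -0.0 w 0.075
[-0.072  0.002 -0.001] roll -0.0003
[-0.607  0.008 -0.001] roll -0.0003
```

Request:
servo_tool:
  targets:
    - {"hand": 0.85,"x": -0.012,"y": 0.001,"z": 0,"roll": 0}
    - {"hand": 0.85,"x": -0.022,"y": 0.001,"z": 0,"roll": 0}
    - {"hand": 0.85,"x": -0.028,"y": 0.001,"z": 0,"roll": 0}
    - {"hand": 0.85,"x": -0.034,"y": 0.001,"z": 0,"roll": 0}
    - {"hand": 0.85,"x": -0.041,"y": 0.001,"z": 0,"roll": 0}
    - {"hand": 0.85,"x": -0.049,"y": 0.001,"z": 0,"roll": 0}
    - {"hand": 0.85,"x": -0.06,"y": 0.001,"z": 0,"roll": 0}
    - {"hand": 0.85,"x": -0.073,"y": 0.001,"z": 0,"roll": 0}
    - {"hand": 0.85,"x": -0.087,"y": 0.001,"z": 0,"roll": 0}
    - {"hand": 0.85,"x": -0.102,"y": 0.001,"z": 0,"roll": 0}

```text
time: 13.03
tool_pos: [0.5731, 0.0984, -0.0156]
tcp_rot: [2.22, 2.222, 0.0]
wrist_force: [-0.6, 0.7, 0.9]
width: 0.074
grip_force: 0.5
```

Request:
servo_tool:
  targets:
    - {"hand": 0.85,"x": -0.016,"y": 0,"z": 0,"roll": 0}
    - {"hand": 0.85,"x": -0.032,"y": 0,"z": 0,"roll": 0}
    - {"hand": 0.85,"x": -0.048,"y": 0,"z": 0,"roll": 0}
    - {"hand": 0.85,"x": -0.064,"y": 0,"z": 0,"roll": 0}
    - {"hand": 0.85,"x": -0.08,"y": 0,"z": 0,"roll": 0}
    - {"hand": 0.85,"x": -0.096,"y": 0,"z": 0,"roll": 0}
    - {"hand": 0.85,"x": -0.112,"y": 0,"z": 0,"roll": 0}
    - {"hand": 0.85,"x": -0.128,"y": 0,"z": 0,"roll": 0}
    - {"hand": 0.85,"x": -0.144,"y": 0,"z": 0,"roll": 0}
    - {"hand": 0.85,"x": -0.16,"y": 0,"z": 0,"roll": 0}

```text
time: 13.87
tool_pos: [0.5731, 0.0181, -0.0157]
tcp_rot: [2.22, 2.222, 0.0]
wrist_force: [0.3, 1.1, 1.0]
width: 0.079
grip_force: 0.8
```

```bash
python3 -c "
from h import *
plan((.575,-.155,-.0165,0))
im=read_camera('scene')
for c,s in blobs(im,(8,60,50),(32,255,255),(190,190,430,345),15): print(c,s,'mid',world('scene',c,.011).round(4))"
```

```text
t 13.87 pos [ 0.5731  0.0181 -0.0157] yaw 0.0 w 0.079
[-0.346  0.003  0.002] roll 0.0003
[372.  219.4] [368, 211, 9, 16, 100] mid [[ 0.5186 -0.1832]]
[278.1 266.5] [275, 261, 6, 11, 36] mid [[0.5592 0.006 ]]
[374.3 309.8] [302, 266, 128, 79, 4118] mid [[ 0.3945 -0.0027]]
[201.9 317.5] [190, 295, 28, 47, 695] mid [[0.5677 0.1504]]
[291.6 325.9] [284, 316, 17, 20, 252] mid [[0.4629 0.0892]]
[241.8 333.4] [233, 323, 18, 21, 277] mid [[0.5049 0.1392]]
```

```bash
python3 -c "
from h import *
c=camera_info('scene'); r=R.from_rotvec(c['orientation'])
for p in [(.573,-.001,.011),(.563,-.001,.011),(.573,0.018,.005),(.555,.007,.005)]:
  v=r.inv().apply(np.array(p)-c['eye']); print(p,v[0]/v[2]*c['fx']+c['cx'],v[1]/v[2]*c['fy']+c['cy'])
im=read_camera('top')
for c,s in blobs(im,(8,60,50),(32,255,255),(195,160,437,300),8): print(c,s,world('top',c,.01).round(4))
im=read_camera('scene')
cv2.imwrite('pics/l.png',im[:,:,::-1])
h=cv2.cvtColor(im,cv2.COLOR_RGB2HSV)
for y in range(252,280,2): print(y,''.join('#' if (8<=a[0]<=32 and a[1]>60 and a[2]>50) else '+' if a[2]<60 else 'o' if a[2]>120 else '.' for a in h[y,240:300]))
"
```

```text
(0.573, -0.001, 0.011) 274.24322057293193 260.6937974233002
(0.563, -0.001, 0.011) 279.2630446699804 263.2097070148196
(0.573, 0.018, 0.005) 265.96980884049754 270.0935815042158
(0.555, 0.007, 0.005) 279.9596217873363 271.06713917043396
[431.  189.5] [430, 187, 3, 5, 11] [[ 0.6291 -0.2702]]
[386.6 246.4] [384, 244, 6, 6, 33] [[ 0.518  -0.1818]]
252 ...o.............o..++++++++++++++++++++++++....+++++++.....
254 .................o.++++++++++++++++++++++......++++++.......
256 ........++++++++.o.++++.o...+++++++++++.....+++++++++++++...
258 ........++++++++.o.++++.oo...+++++++++.......+++++++++++++++
260 ......++++++++++....+++..oo..+++++++++##++++++++++++++++++++
262 ............++++....++++.oo..+++++++++####++++++++++++++++++
264 ..................o.++++.oo..+++++++++####+++++++++++++++...
266 .ooo.........++...o.++++.oo..+++++++++####.+++++++++........
268 .oooo....+++++....o.++++.ooo.++++++++####.+...+++++++.......
270 ....................++++.ooo..+++++####..++.o.++++..........
272 ............++++......++..oo...+............o..+............
274 .............+++++.....++...................o...............
276 ............++++........++.+++++++.++++.....o...............
278 ............++++..........................oooo..............
```

The plug's visible right edge is where it should be, just ahead of the fingers, so I continue.

Request:
servo_tool:
  targets:
    - {"hand": 0.85,"x": -0.016,"y": 0,"z": 0,"roll": 0}
    - {"hand": 0.85,"x": -0.032,"y": 0,"z": 0,"roll": 0}
    - {"hand": 0.85,"x": -0.048,"y": 0,"z": 0,"roll": 0}
    - {"hand": 0.85,"x": -0.064,"y": 0,"z": 0,"roll": 0}
    - {"hand": 0.85,"x": -0.08,"y": 0,"z": 0,"roll": 0}
    - {"hand": 0.85,"x": -0.096,"y": 0,"z": 0,"roll": 0}
    - {"hand": 0.85,"x": -0.112,"y": 0,"z": 0,"roll": 0}
    - {"hand": 0.85,"x": -0.128,"y": 0,"z": 0,"roll": 0}
    - {"hand": 0.85,"x": -0.144,"y": 0,"z": 0,"roll": 0}
    - {"hand": 0.85,"x": -0.158,"y": 0,"z": 0,"roll": 0}

```text
time: 14.85
tool_pos: [0.5731, -0.061, -0.0157]
tcp_rot: [2.221, 2.222, -0.0]
wrist_force: [0.0, 0.6, -0.8]
width: 0.079
grip_force: 0.0
```

Request:
servo_tool:
  targets:
    - {"hand": 0.85,"x": -0.012,"y": 0,"z": -0.001,"roll": 0}
    - {"hand": 0.85,"x": -0.026,"y": 0,"z": -0.002,"roll": 0}
    - {"hand": 0.85,"x": -0.04,"y": 0,"z": -0.003,"roll": 0}
    - {"hand": 0.85,"x": -0.054,"y": 0,"z": -0.004,"roll": 0}
    - {"hand": 0.85,"x": -0.068,"y": 0,"z": -0.004,"roll": 0}
    - {"hand": 0.85,"x": -0.082,"y": 0,"z": -0.004,"roll": 0}
    - {"hand": 0.85,"x": -0.096,"y": 0,"z": -0.004,"roll": 0}
    - {"hand": 0.85,"x": -0.11,"y": 0,"z": -0.004,"roll": 0}
    - {"hand": 0.85,"x": -0.124,"y": 0,"z": -0.004,"roll": 0}
    - {"hand": 0.85,"x": -0.138,"y": 0,"z": -0.004,"roll": 0}

```text
time: 15.68
tool_pos: [0.5734, -0.1297, -0.0135]
tcp_rot: [2.22, 2.222, 0.001]
wrist_force: [-0.1, 1.4, 2.4]
width: 0.077
grip_force: 1.1
```

```bash
python3 -c "
from h import *
plan((.575,-.160,-.0135,0))
for n,roi in (('scene',(260,190,430,260)),('top',(330,170,437,300))):
  im=read_camera(n)
  for c,s in blobs(im,(8,60,50),(32,255,255),roi,8): print(n,c,s,'mid',world(n,c,.012).round(4))"
```

```text
t 15.68 pos [ 0.5734 -0.1297 -0.0135] yaw 0.1 w 0.077
[-0.061  0.003  0.   ] roll 0.0003
scene [372.1 219.5] [368, 211, 9, 16, 107] mid [[ 0.5176 -0.1818]]
scene [335.9 223.4] [334, 221, 4, 5, 10] mid [[ 0.5581 -0.1362]]
```

Request:
servo_tool:
  targets:
    - {"hand": 0.85,"x": -0.014,"y": 0,"z": 0,"roll": 0}
    - {"hand": 0.85,"x": -0.028,"y": 0,"z": 0,"roll": 0}
    - {"hand": 0.85,"x": -0.042,"y": 0,"z": 0,"roll": 0}
    - {"hand": 0.85,"x": -0.056,"y": 0,"z": 0,"roll": 0}
    - {"hand": 0.85,"x": -0.066,"y": 0,"z": 0,"roll": 0}
    - {"hand": 0.85,"x": -0.05,"y": 0,"z": 0,"roll": 0}
    - {"hand": 0.85,"x": -0.01,"y": 0,"z": -0.03,"roll": 0}
    - {"hand": 0.85,"x": 0.03,"y": 0,"z": -0.1,"roll": 0}
    - {"hand": 0.85,"x": 0.09,"y": 0,"z": -0.17,"roll": 0}
    - {"hand": 0.85,"x": 0.17,"y": 0,"z": -0.2,"roll": 0}

```text
time: 16.62
tool_pos: [0.5753, -0.0491, 0.0881]
tcp_rot: [2.22, 2.216, 0.004]
wrist_force: [1.0, 0.6, 1.2]
width: 0.073
grip_force: 0.0
```

```bash
python3 -c "
from h import *
plan((.4645,.124,.085,0))
for n,roi in (('scene',(260,190,430,260)),('top',(330,170,437,300))):
  im=read_camera(n)
  for c,s in blobs(im,(8,60,50),(32,255,255),roi,8): print(n,c,s,'mid',world(n,c,.012).round(4))"
```

```text
t 16.62 pos [ 0.5753 -0.0491  0.0881] yaw -0.1 w 0.073
[ 0.346 -0.222  0.005] roll -0.0005
scene [345.4 209.9] [340, 203, 11, 14, 110] mid [[ 0.5695 -0.1786]]
scene [372.  219.3] [368, 211, 9, 16, 101] mid [[ 0.518  -0.1822]]
top [431.  190.3] [429, 187, 4, 8, 20] mid [[ 0.6269 -0.2696]]
top [386.4 217.8] [383, 214, 7, 9, 43] mid [[ 0.5726 -0.1824]]
top [387.3 246.1] [385, 243, 5, 7, 26] mid [[ 0.5182 -0.1828]]
```

Two plugs are in. Now the third.

Request:
servo_tool:
  targets:
    - {"hand": 0.85,"x": 0.346,"y": -0.222,"z": 0,"roll": 0}
    - {"hand": 0.85,"x": 0.346,"y": -0.222,"z": 0,"roll": 0}
    - {"hand": 0.85,"x": 0.346,"y": -0.222,"z": 0,"roll": 0}
    - {"hand": 0.85,"x": 0.346,"y": -0.222,"z": 0,"roll": 0}
    - {"hand": 0.85,"x": 0.346,"y": -0.222,"z": 0,"roll": 0}
    - {"hand": 0.85,"x": 0.346,"y": -0.222,"z": 0,"roll": 0}
    - {"hand": 0.85,"x": 0.346,"y": -0.222,"z": 0.02,"roll": 0}
    - {"hand": 0.85,"x": 0.346,"y": -0.222,"z": 0.05,"roll": 0}

```text
time: 17.38
tool_pos: [0.4636, 0.1246, 0.0599]
tcp_rot: [2.217, 2.222, 0.005]
wrist_force: [-0.1, -0.3, -0.8]
width: 0.073
grip_force: 0.0
```

```bash
python3 -c "
from h import *
plan((.4645,.126,-.0165,0))
im=read_camera('scene')
for c,s in blobs(im,(8,80,80),(32,255,255),(200,190,305,345),15): print(c,s,'mid',world('scene',c,.011).round(4))"
```

```text
t 17.38 pos [0.4636 0.1246 0.0599] yaw 0.1 w 0.073
[0.003 0.001 0.153] roll 0.0008
[291.6 326.3] [284, 317, 16, 19, 236] mid [[0.4624 0.0898]]
[241.8 333.5] [233, 323, 18, 21, 270] mid [[0.5047 0.1393]]
```

Request:
servo_tool:
  targets:
    - {"hand": 0.85,"x": 0.003,"y": 0.001,"z": 0.04,"roll": 0}
    - {"hand": 0.85,"x": 0.003,"y": 0.001,"z": 0.08,"roll": 0}
    - {"hand": 0.85,"x": 0.003,"y": 0.001,"z": 0.115,"roll": 0}
    - {"hand": 0.85,"x": 0.003,"y": 0.001,"z": 0.14,"roll": 0}
    - {"hand": 0.85,"x": 0.003,"y": 0.001,"z": 0.15,"roll": 0}
    - {"hand": 0.85,"x": 0.003,"y": 0.001,"z": 0.15,"roll": 0}

```text
time: 17.93
tool_pos: [0.4611, 0.1243, -0.0177]
tcp_rot: [-2.221, -2.219, 0.006]
wrist_force: [-0.6, -0.3, 0.4]
width: 0.073
grip_force: 0.0
```

```bash
python3 -c "
from h import *
plan((.4645,.0875,-.0165,0),(.475,-.16,-.0135,0))"
```

```text
t 17.93 pos [ 0.4611  0.1243 -0.0177] yaw -0.0 w 0.073
[-0.074  0.007 -0.002] roll -0.0002
[-0.569  0.028 -0.008] roll -0.0002
```

Request:
servo_tool:
  targets:
    - {"hand": 0.85,"x": -0.008,"y": 0.005,"z": -0.002,"roll": 0}
    - {"hand": 0.85,"x": -0.018,"y": 0.007,"z": -0.002,"roll": 0}
    - {"hand": 0.85,"x": -0.025,"y": 0.007,"z": -0.002,"roll": 0}
    - {"hand": 0.85,"x": -0.032,"y": 0.007,"z": -0.002,"roll": 0}
    - {"hand": 0.85,"x": -0.039,"y": 0.007,"z": -0.002,"roll": 0}
    - {"hand": 0.85,"x": -0.047,"y": 0.007,"z": -0.002,"roll": 0}
    - {"hand": 0.85,"x": -0.057,"y": 0.007,"z": -0.002,"roll": 0}
    - {"hand": 0.85,"x": -0.07,"y": 0.007,"z": -0.002,"roll": 0}
    - {"hand": 0.85,"x": -0.084,"y": 0.007,"z": -0.002,"roll": 0}
    - {"hand": 0.85,"x": -0.099,"y": 0.007,"z": -0.002,"roll": 0}

```text
time: 18.77
tool_pos: [0.466, 0.0756, -0.0146]
tcp_rot: [2.22, 2.223, 0.0]
wrist_force: [-0.0, 0.5, 1.5]
width: 0.075
grip_force: 0.3
```

```bash
python3 -c "
from h import *
plan((.475,-.16,-.0135,0))
im=read_camera('scene')
for c,s in blobs(im,(8,60,50),(32,255,255),(200,190,430,345),15): print(c,s,'mid',world('scene',c,.011).round(4))"
```

```text
t 18.77 pos [ 0.466   0.0756 -0.0146] yaw 0.1 w 0.075
[-0.471  0.018 -0.002] roll 0.0004
[345.4 209.9] [340, 203, 11, 14, 110] mid [[ 0.5704 -0.1799]]
[372.  219.4] [368, 211, 9, 16, 100] mid [[ 0.5186 -0.1832]]
[372.4 312.5] [302, 266, 128, 79, 3780] mid [[0.3936 0.0033]]
[206.3 312.6] [200, 295, 19, 41, 428] mid [[0.57   0.1403]]
[310.7 317.5] [307, 311, 7, 13, 47] mid [[0.453  0.0616]]
[241.8 333.5] [233, 323, 18, 21, 276] mid [[0.5047 0.1393]]
```

Request:
servo_tool:
  targets:
    - {"hand": 0.85,"x": -0.015,"y": 0,"z": 0,"roll": 0}
    - {"hand": 0.85,"x": -0.031,"y": 0,"z": 0,"roll": 0}
    - {"hand": 0.85,"x": -0.047,"y": 0,"z": 0,"roll": 0}
    - {"hand": 0.85,"x": -0.063,"y": 0,"z": 0,"roll": 0}
    - {"hand": 0.85,"x": -0.079,"y": 0,"z": 0,"roll": 0}
    - {"hand": 0.85,"x": -0.095,"y": 0,"z": 0,"roll": 0}
    - {"hand": 0.85,"x": -0.111,"y": 0,"z": 0,"roll": 0}
    - {"hand": 0.85,"x": -0.127,"y": 0,"z": 0,"roll": 0}
    - {"hand": 0.85,"x": -0.143,"y": 0,"z": 0,"roll": 0}
    - {"hand": 0.85,"x": -0.159,"y": 0,"z": 0,"roll": 0}

```text
time: 19.65
tool_pos: [0.4661, -0.0041, -0.0147]
tcp_rot: [2.22, 2.222, 0.0]
wrist_force: [-0.1, 0.3, 0.2]
width: 0.077
grip_force: 0.1
```

Request:
servo_tool:
  targets:
    - {"hand": 0.85,"x": -0.016,"y": 0.001,"z": 0,"roll": 0}
    - {"hand": 0.85,"x": -0.032,"y": 0.002,"z": 0,"roll": 0}
    - {"hand": 0.85,"x": -0.048,"y": 0.003,"z": 0,"roll": 0}
    - {"hand": 0.85,"x": -0.064,"y": 0.004,"z": 0,"roll": 0}
    - {"hand": 0.85,"x": -0.08,"y": 0.005,"z": 0,"roll": 0}
    - {"hand": 0.85,"x": -0.096,"y": 0.006,"z": 0,"roll": 0}
    - {"hand": 0.85,"x": -0.112,"y": 0.007,"z": 0,"roll": 0}
    - {"hand": 0.85,"x": -0.128,"y": 0.008,"z": 0,"roll": 0}
    - {"hand": 0.85,"x": -0.142,"y": 0.009,"z": 0,"roll": 0}
    - {"hand": 0.85,"x": -0.156,"y": 0.01,"z": 0,"roll": 0}

```text
time: 20.48
tool_pos: [0.4712, -0.082, -0.0147]
tcp_rot: [-2.221, -2.222, -0.0]
wrist_force: [-0.2, 0.1, 1.2]
width: 0.078
grip_force: 0.1
```

```bash
python3 -c "
from h import *
plan((.475,-.16,-.0135,0))
for n,roi in (('scene',(260,190,430,265)),('top',(300,170,437,300))):
  im=read_camera(n)
  for c,s in blobs(im,(8,60,50),(32,255,255),roi,8): print(n,c,s,'mid',world(n,c,.012).round(4))"
```

```text
t 20.48 pos [ 0.4712 -0.082  -0.0147] yaw 0.0 w 0.078
[-0.156  0.008 -0.002] roll 0.0002
scene [372.8 260.6] [369, 256, 7, 9, 25] mid [[ 0.4554 -0.0905]]
top [431.1 190.8] [429, 187, 5, 10, 35] mid [[ 0.6259 -0.2697]]
```

Request:
servo_tool:
  targets:
    - {"hand": 0.85,"x": -0.014,"y": 0,"z": -0.001,"roll": 0}
    - {"hand": 0.85,"x": -0.028,"y": 0,"z": -0.002,"roll": 0}
    - {"hand": 0.85,"x": -0.042,"y": 0,"z": -0.003,"roll": 0}
    - {"hand": 0.85,"x": -0.056,"y": 0,"z": -0.003,"roll": 0}
    - {"hand": 0.85,"x": -0.07,"y": 0,"z": -0.003,"roll": 0}
    - {"hand": 0.85,"x": -0.084,"y": 0,"z": -0.003,"roll": 0}
    - {"hand": 0.85,"x": -0.098,"y": 0,"z": -0.003,"roll": 0}
    - {"hand": 0.85,"x": -0.112,"y": 0,"z": -0.003,"roll": 0}
    - {"hand": 0.85,"x": -0.126,"y": 0,"z": -0.003,"roll": 0}
    - {"hand": 0.85,"x": -0.14,"y": 0,"z": -0.003,"roll": 0}

```text
time: 21.42
tool_pos: [0.4713, -0.152, -0.0131]
tcp_rot: [2.221, 2.222, 0.0]
wrist_force: [0.7, 0.2, 1.3]
width: 0.073
grip_force: 0.9
```

```bash
python3 -c "
from h import *
plan((.475,-.17,-.0135,0))
for n,roi in (('scene',(260,190,430,265)),('top',(300,170,437,300))):
  im=read_camera(n)
  for c,s in blobs(im,(8,60,50),(32,255,255),roi,8): print(n,c,s,'mid',world(n,c,.012).round(4))"
```

```text
t 21.42 pos [ 0.4713 -0.152  -0.0131] yaw 0.0 w 0.073
[-0.036  0.007  0.001] roll 0.0002
scene [345.4 209.9] [340, 203, 11, 14, 110] mid [[ 0.5695 -0.1786]]
scene [372.3 220.4] [368, 213, 10, 14, 98] mid [[ 0.5158 -0.1798]]
scene [396.6 239.3] [395, 238, 4, 4, 9] mid [[ 0.4561 -0.1587]]
top [431.3 191.9] [429, 187, 5, 12, 43] mid [[ 0.6238 -0.27  ]]
```

Request:
servo_tool:
  targets:
    - {"hand": 0.85,"x": -0.014,"y": 0,"z": 0,"roll": 0}
    - {"hand": 0.85,"x": -0.028,"y": 0,"z": 0,"roll": 0}
    - {"hand": 0.85,"x": -0.04,"y": 0,"z": 0,"roll": 0}
    - {"hand": 0.85,"x": -0.048,"y": 0,"z": 0,"roll": 0}
    - {"hand": 0.85,"x": -0.03,"y": 0,"z": 0,"roll": 0}
    - {"hand": 0.85,"x": 0.01,"y": 0,"z": -0.03,"roll": 0}
    - {"hand": 0.85,"x": 0.05,"y": 0,"z": -0.1,"roll": 0}
    - {"hand": 0.85,"x": 0.11,"y": 0,"z": -0.17,"roll": 0}
    - {"hand": 0.85,"x": 0.17,"y": 0,"z": -0.24,"roll": 0}
    - {"hand": 0.85,"x": 0.25,"y": 0,"z": -0.3,"roll": 0}

```text
time: 22.35
tool_pos: [0.4713, -0.0385, 0.1284]
tcp_rot: [2.221, 2.22, 0.002]
wrist_force: [1.2, -0.1, 0.2]
width: 0.074
grip_force: 0.0
```

Request:
servo_tool:
  targets:
    - {"hand": 0.85,"x": 0.1,"y": 0,"z": -0.03,"roll": 0}
    - {"hand": 0.85,"x": 0.2,"y": 0,"z": -0.06,"roll": 0}
    - {"hand": 0.85,"x": 0.28,"y": 0,"z": -0.06,"roll": 0}
    - {"hand": 0.85,"x": 0.36,"y": 0,"z": -0.06,"roll": 0}
    - {"hand": 0.85,"x": 0.4,"y": 0,"z": -0.06,"roll": 0}
    - {"hand": 0.85,"x": 0.4,"y": 0,"z": -0.06,"roll": 0}
    - {"hand": 0.85,"x": 0.4,"y": 0,"z": -0.06,"roll": 0}

```text
time: 22.93
tool_pos: [0.4701, 0.1628, 0.156]
tcp_rot: [-2.215, -2.228, 0.0]
wrist_force: [1.0, -1.2, -0.4]
width: 0.071
grip_force: 0.0
```

```bash
python3 -c "
from h import *
plan()
for n,roi in (('scene',(260,190,430,265)),('top',(300,170,428,300))):
  im=read_camera(n)
  for c,s in blobs(im,(8,60,50),(32,255,255),roi,8):
    w=world(n,c,.012)[0]; d=w-[.527,-.189]; print(n,c,s,w.round(4),'scoop',(d@[.204,-.979]).round(4),(d@[.979,.204]).round(4))
cv2.imwrite('pics/end.png',cv2.resize(im[140:340,185:445,::-1],None,fx=3,fy=3))"
```

```text
t 22.93 pos [0.4701 0.1628 0.156 ] yaw 0.3 w 0.071
scene [345.4 209.9] [340, 203, 11, 14, 110] [ 0.5695 -0.1786] scoop -0.0015 0.0437
scene [372.  219.4] [368, 211, 9, 16, 100] [ 0.5178 -0.1819] scoop -0.0088 -0.0075
scene [400.8 227.4] [395, 220, 13, 15, 144] [ 0.4681 -0.1909] scoop -0.0101 -0.0581
top [385.6 218.1] [382, 214, 8, 9, 58] [ 0.572  -0.1809] scoop 0.0012 0.0457
top [386.4 246.2] [383, 243, 7, 7, 38] [ 0.518  -0.1811] scoop -0.0095 -0.0072
top [394.  271.4] [390, 267, 9, 10, 77] [ 0.4706 -0.1942] scoop -0.0065 -0.0562
```

View pics/end.png

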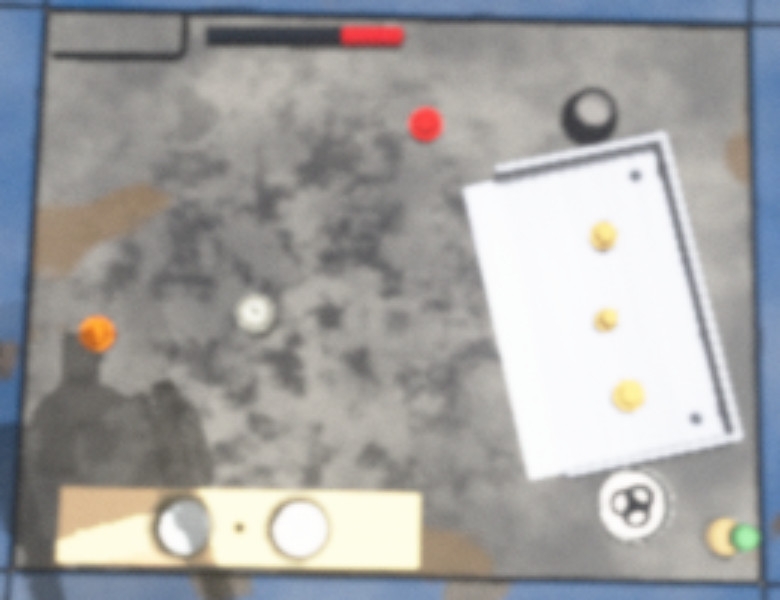

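The last picture shows all three plugs standing inside the scoop, at crop (603,236), (607,319) and (628,396). The bob, tub, loupe, block and look-alikes are in their starting places, and the arm is clear, so I'm handing in.

```bash
python3 -c "
from workcell import ticket
print(ticket.finish_job())"
```

```text
the job is handed in; nothing more can be done
None
```

I pushed all three brass plugs along the surface into the scoop, left everything else where it stood, and handed the job in at about 23 s; no verdict came back.

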